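# Dose the air-abrasion unit, refit its pointer knob and hold the valve down

## Robot

A 6-joint arm with a two-finger parallel gripper is mounted at the origin on the work surface. World frame = base frame: x ahead of the robot, y to its left, z up, the work surface at z = 0. Lengths are in mm, angles in rad, forces in N, time in s.
With the tool pointing down it reaches from about 275 to 1000 mm from the base axis. Payload 8.4 kg.
Tool frame: the origin (TCP) lies between the finger pads; the fingertips stand 8 mm ahead of it and the grasp point (between the pads) lies 11 mm behind it (tcp_to_tips is the distance from the TCP to the fingertips, in mm); z points along the fingers, y is the line along which they close (so a half turn about z gives the same grasp; the last joint's range is limited). The gripper opens to 85 mm and grips with 20 to 120 N. Pads are 22 mm wide; open, the fingers measure 114 mm over their backs; the gripper's body (76 mm by 85 mm) begins 54 mm behind the grasp point. The pads swing forward as they close: fully open they stand 13 mm farther back than shut.
Start: joints at [-1.223, 0.353, 1.633, -0, 1.155, -0.002], TCP at [214.192, -587.154, 239.281] pointing down, gripper open.
Joint ranges: [-2.63, 2.63], [-0.92, 2.1], [0.06, 2.66], [-1.3, 4.44], [0, 2.69], [-3.02, 3.02]. Speed limits (rad/s): [2.22, 2.22, 2.79, 3.14, 3.14, 3.14].

## Interface

Orientations are given as [roll, pitch, yaw] about the fixed x, y, z axes, in that order (R = Rz(yaw) Ry(pitch) Rx(roll)).
In Python, from rig import * gives the robot as it stands.
- The arm moves only by the tool step_arm, never from a script. Its argument "motion" is a list of rows, each an object with "claw": the finger opening in mm, from 0 to 85.4; "delta_pos": the shift along the tool's x, y, z in mm, a list of three; "turn": the turn about the tool's z in rad. In form: [{"claw": claw, "delta_pos": [dx, dy, dz], "turn": turn}, ...]. A call has 1 to 8 rows; each row shifts and turns the commanded pose from where the row before left it, along the tool's axes as they then stand; what a row does not reach is not made up. A row lasts 1/12 s, in which the tool goes at most 41.7 mm and 7.16 degrees, less where a joint would pass 70% of its speed; a pose out of reach is approached as far as the arm can. A call is refused whole if a number of a shift passes 41.7 or a number of a turn 0.125, either way. A call with a gripper value outside its range is refused whole. The fingers move at their own pace and stop on an object; "force" is the grip in N (left out, the last holds). Time passes only in rows, so rows that do not move let the fingers close. It gives the time, the measured TCP pose, the force, the opening and the grip force at its end, in the units of the state.
- sense(): the state, without advancing time (a new reading comes with each control period).
- grab_frame(name): name is "scene" or "top"; returns a dict with "img" (420x560x3 uint8, red, green, blue), "vertical_fov" (degrees; the focal length in pixels is half the picture's height over the tangent of half this angle, whatever the lens; pixels are square), "cx", "cy" (the principal point, pixels), "D" ([k1, k2, p1, p2, k3] as OpenCV has them; the pictures are not rectified), "R" (3x3) and "t" (3): a world point X has camera coordinates R X + t. Camera axes: x right, y down, z forward; pixel columns grow to the right and rows downward; lengths in mm; the calibration is good to about 2 mm. A picture is of the moment at which its call begins. There is no depth.
- sign_off(): hands the job in; it is judged then, once.
The state is a dict: "clock": time; "qpos": joint angles; "qvel": joint speeds; "joint_efforts": joint torques, N m; "eef_pos": TCP position; "tcp_rot": TCP orientation; "contact_force": force on the tool from outside, world axes, zero at the start; "wrist_torque": the same for the moment, N m; "opening": opening from 0.0 (shut) to 1.0 (fully open); "grasp_force": force on a finger pad.
Only numpy, scipy, OpenCV 4.12 (cv2) and the standard library are available. Lean on these libraries where they do the work, as an engineer would, in place of code of your own. Each camera call takes 0.05 s, during which the arm holds its last target. There are 200 camera calls.

## Task

On the grey fossil-cleaning unit, first pull the sprung dose gauge up until its dark ring mark is level with the brass bushing, hold it there for a second and let it back down. Then fit the loose pointer knob on the D-shaped valve stem, nose over the dial's tab, push it fully home, press knob and stem all the way down and finish while still holding them down: do not let go. Leave the bottle, the jar and the brush where they are.

Things in the scene. Friction and masses are not known exactly. Their poses are not given: they have to be found in the camera images.
- unit: Grey metal box standing on the bench, fixed: 150 mm along its x, 220 mm along its y, flat top 60 mm above its underside. Origin at the centre of its underside; z up. On its top, at its own x 0: the valve stem on a dial at y -55 mm and the dose gauge at y +55 mm.
- gauge (a joint): Dose gauge: steel rod with a round black cap, pulled straight up out of a brass bushing (22 mm across, rim 6 mm above the unit's top); it springs back. 0 = down, at most 0.060 m. Its one ring mark, a dark 3 mm band on the rod, is hidden at the start and level with the bushing's rim at 0.040 m (allow 0.034 to 0.046, held 0.5 s). Spring: 2 N at 0, 6 N at 0.040 m.
- gauge_cap (a point): Centre of the top of the gauge's cap; the cap is 28 mm in diameter and 20 mm tall (its underside, 14 mm above the unit's top when down, leaves the 10 mm rod bare below; its top is then 34 mm above the unit's top). z up.
- stem_tip (a point): Centre (on the axis) of the top end of the upright steel valve stem: 12 mm in diameter with one flat 3 mm from its axis, end chamfered 1.5 mm. Its x axis points out through the flat, z up. It stands 24 mm above the dial on the unit's top. Stem and dial turn together but stiffly (0.2 N m) and stay at the angle they start at, flat within 0.5 rad of the unit's x axis.
- dial_tab (a point): Outer end of the tab on the rim of the round aluminium dial under the stem (dial 48 mm across, 4 mm thick, top 64 mm above the bench). The tab is 6 mm wide, ends 37 mm from the stem's axis and points the same way as the stem's flat (x axis).
- stem (a joint): How far the stem is pressed straight down: 0 = up, 0.008 m = fully down on its stop. Spring: 4 N to start it moving, 9 N fully down; it comes up again when let go.
- knob: Loose dark grey plastic pointer knob, about 50 g, upright on the bench, bore down. Round skirt 40 mm across, 8 mm tall; on it a grip bar 20 mm thick (along its y), 40 mm long (along its x), from 8 to 44 mm height. The bar's +x end runs out to a pointed nose 29 mm from the axis, the other end is square. Origin at the centre of its underside, z up.
- knob_bore (a point): Blind end of the knob's D-shaped bore: on the axis, 14 mm above the knob's underside, axes as the knob's. The bore is 0.8 mm wider than the stem all round, its flat towards the nose: it goes on only with knob x along stem x. This point meets the stem's tip when fully home; the skirt is then 10 mm above the dial (2 mm with the stem fully down).
- bottle: Bystander: yellow bottle, 56 mm across, 140 mm tall, standing. Origin at the centre of its underside.
- jar: Bystander: small clear jar, 52 mm across, 60 mm tall, standing. Origin at the centre of its underside.
- brush: Bystander: brush with a wooden handle, 170 mm long, lying along its x axis.
There are look-alikes about, which are no part of the job. What is shaped like the knob but green or red is not meant.

How it is judged:
By the outcome, as a careful person would: the job done as asked, in the order asked, and still so for the second after the job is handed in, while the arm keeps its last pose, push and grip.
It also fails if it takes over 64 s, if anything falls off the work surface, if the arm or the gripper's body presses on something with over 40 N, if the wrist force passes 120 N, or if a joint passes its speed limit or range.

## Working session

There is one attempt and no reset: what is moved stays moved. The work goes in short steps, Python scripts to look and compute and a tool call to move; the robot and the scene stay as the last step left them, time stands still between calls to the robot, and variables do not carry over. Pictures are saved under pics/ and viewed, at most 10 in all, crops included, and the job is handed in when it is done.

Besides the shell and the picture viewer there is one more tool, called after "Request:" as name(argument=value, ...), one argument or row to a line, values as JSON. step_arm: Moves the arm, as the interface text tells. Its arguments: {"type":"object","properties":{"motion":{"type":"array","items":{"type":"object","properties":{"claw":{"type":"number"},"delta_pos":{"type":"array","items":{"type":"number"}},"turn":{"type":"number"}}}},"force":{"type":"number"}},"required":["motion"]}

```bash
mkdir -p pics; cat > h.py <<'E'
from rig import *
import numpy as np, cv2, pickle
def cam(f):
    fl=f["img"].shape[0]/2/np.tan(np.radians(f["vertical_fov"])/2)
    return np.array([[fl,0,f["cx"]],[0,fl,f["cy"]],[0,0,1]]),np.array(f["D"],float),np.array(f["R"],float),np.array(f["t"],float)
def ray(f,px):
    K,D,R,t=cam(f); u=cv2.undistortPointsIter(np.array([[px]],float),K,D,None,None,(3,100,1e-9))[0,0] if hasattr(cv2,'undistortPointsIter') else cv2.undistortPoints(np.array([[px]],float),K,D)[0,0]
    return -R.T@t, R.T@np.array([u[0],u[1],1])
def atz(f,px,z):
    c,d=ray(f,px); return c+d*(z-c[2])/d[2]
def proj(f,X):
    K,D,R,t=cam(f); return cv2.projectPoints(np.array(X,float).reshape(-1,3),cv2.Rodrigues(R)[0],t,K,D)[0][:,0]
def tri(f,p,g,q):
    a,d=ray(f,p);b,e=ray(g,q);s=np.linalg.lstsq(np.c_[d,-e],b-a,rcond=None)[0]
    P,Q=a+d*s[0],b+e*s[1];return (P+Q)/2,np.linalg.norm(P-Q)
def snap(n,tag):
    f=grab_frame(n);pickle.dump(f,open(f"{tag}.pkl","wb"));return f
def load(tag): return pickle.load(open(f"{tag}.pkl","rb"))
def save(f,name,box=None,s=1):
    im=f["img"][:,:,::-1]
    if box: im=im[box[1]:box[3],box[0]:box[2]]
    cv2.imwrite("pics/"+name,cv2.resize(im,None,fx=s,fy=s,interpolation=cv2.INTER_CUBIC))
E
python3 - <<'E'
from h import *
for n in("scene","top"):
    f=snap(n,n+"0"); save(f,n+"0.png",None,1.4); K,D,R,t=cam(f); print(n,K[0,0],-R.T@t,D)
s=sense();print(s)
E
```

```text
scene 546.7304023939238 [1397.64833958  -93.56040764  764.27646609] [-0.06282766  0.          0.          0.          0.        ]
top 382.5999497109673 [ 426.6520828  -114.64619521 1022.0601471 ] [-0.095449  0.        0.        0.        0.      ]
{'clock': 0.1, 'qpos': array([-1.22339006e+00,  3.53591744e-01,  1.63408633e+00,  4.61378646e-06,
        1.15518986e+00, -2.39155555e-03]), 'qvel': array([-0.00080114, -0.00136253, -0.00215603, -0.00136818, -0.00121329,
       -0.0016688 ]), 'joint_efforts': array([-1.07866919e-03, -6.06355762e+01, -3.42817605e+01, -1.01127096e-04,
        4.00552250e-03, -3.29153340e-05]), 'eef_pos': array([ 214.05216759, -586.74425773,  238.6173479 ]), 'tcp_rot': array([-3.14031738e+00, -7.26854140e-06,  3.49795950e-01]), 'contact_force': array([ 0.05550831, -0.18346217,  0.31731675]), 'wrist_torque': array([0.0166187 , 0.04289508, 0.00341684]), 'grasp_force': 0.0, 'opening': 1.0030259211793315}
```

View pics/scene0.png

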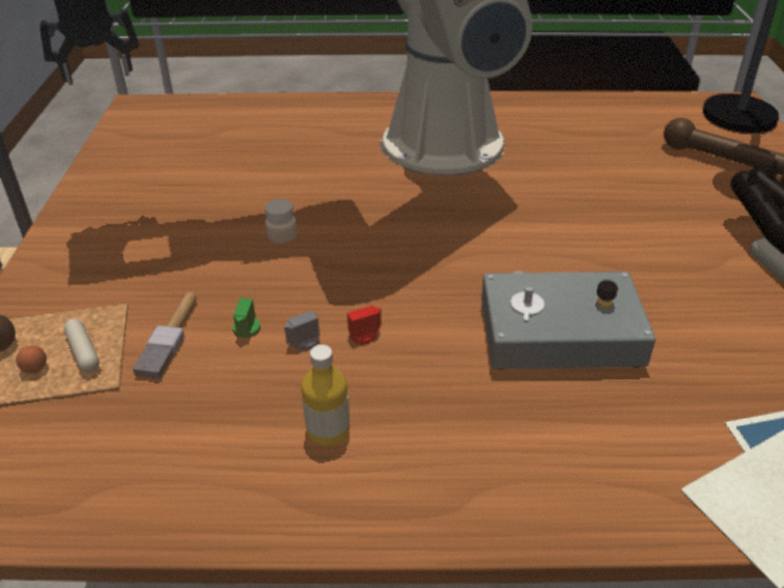

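View pics/top0.png

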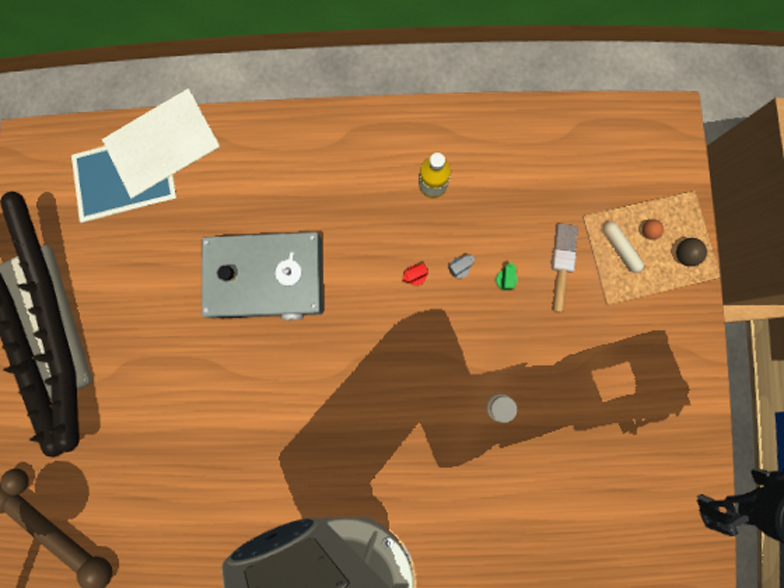

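The top view (1.4x) shows three knob shapes: red (416,273), grey (461,265) and green (507,276). Only the grey one fits "dark grey", so it's the knob. The unit is around (262,274), with its cap at (226,273) and its stem and dial at (288,271). I'll confirm this in one enlarged composite.

```bash
python3 - <<'E'
from h import *
a=load("top0")["img"];b=load("scene0")["img"]
def c(im,x,y,w,h,s): return cv2.resize(im[y:y+h,x:x+w],None,fx=s,fy=s,interpolation=cv2.INTER_CUBIC)
# top knob x305-355,y170-207.5 s8 ; scene knob x190-240,y215-252.5 ; top unit x140-240 y155-230 s4; scene unit x340-440... 
t=np.hstack([c(a,305,170,50,37,8),c(b,192,216,50,37,8)])
u=np.hstack([c(a,142,162,94,70,400/94)[:296,:400],c(b,343,188,100,70,4)[:296]] ) if 0 else None
A=cv2.resize(a[165:229,150:236],(400,298),interpolation=cv2.INTER_CUBIC)
B=cv2.resize(b[185:259,350:450],(400,298),interpolation=cv2.INTER_CUBIC)
cv2.imwrite("pics/comp1.png",np.vstack([t,np.hstack([A,B])])[:,:,::-1])
print(400/86,298/64,4,298/74)
E
```

```text
4.651162790697675 4.65625 4 4.027027027027027
```

View pics/comp1.png

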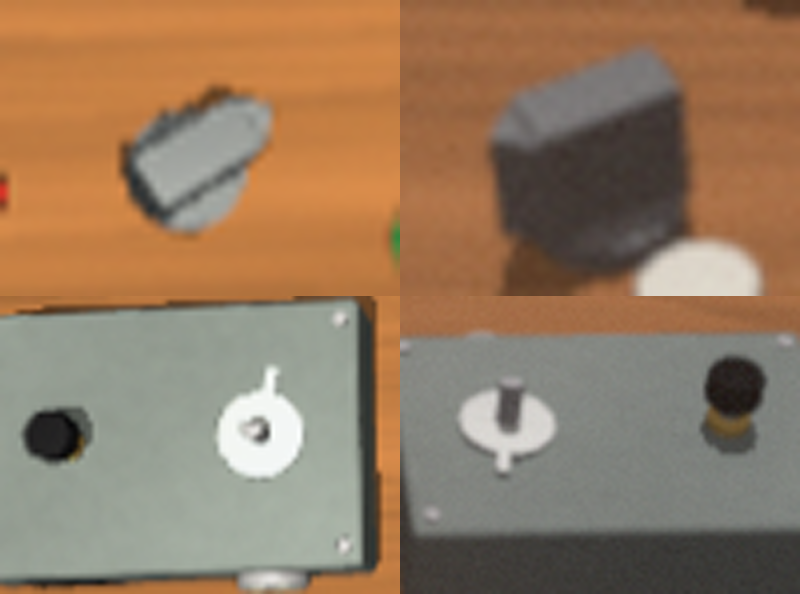

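The crop's top row confirms the grey knob, with its nose up-right in the top view at about (271,112) and its square end at (149,182). The bottom row shows the dial centre at (260,432), the tab end at (272,368), the stem tip at about (262,428) and the cap at (52,436). In the scene tile the stem tip is at (512,382).

```bash
python3 - <<'E'
from h import *
a=load("top0");b=load("scene0")
T=lambda x,y:(305+x/8-.5+.06,170+y/8-.44)
S=lambda x,y:(192+(x-400)/8-.44,216+y/8-.44)
U=lambda x,y:(150+x/4.651-.4,165+(y-296)/4.656-.4)
V=lambda x,y:(350+(x-400)/4-.4,185+(y-296)/4.027-.4)
P=lambda *v:print(*[np.round(q,1) for q in v])
for q in [(130,155),(168,208),(232,97),(270,145),(271,112)]: P("knob z44",q,atz(a,T(*q),44))
ax=atz(a,T(203,151),44);P("axis",ax)
d=atz(a,T(203,151),44)-atz(a,T(149,182),44);P("yaw",[np.degrees(np.arctan2(d[1],d[0]))])
for q in [(495,130),(640,48),(530,140),(682,92)]: P("knob scene z44",q,atz(b,S(*q),44))
P("dial",atz(a,U(260,433),64));P("tab",atz(a,U(272,367),64))
P("tip",atz(a,U(262,430),88),"cap",atz(a,U(51,436),94))
P("unit corners",atz(a,U(357,302),60),atz(a,U(362,566),60))
P("scene dial",atz(b,V(507,422),64),"tab",atz(b,V(502,473),64),"tip",atz(b,V(512,384),88))
P("cap",atz(b,V(735,375),94), "unit front L,",atz(b,V(414,535),60))
P("tri tip",*tri(a,U(262,430),b,V(512,384)))
E
```

```text
Traceback (most recent call last):
numpy._core._exceptions._UFuncNoLoopError: ufunc 'multiply' did not contain a loop with signature matching types (dtype('<U8'), dtype('float64')) -> None
```

```bash
python3 - <<'E'
from h import *
np.set_printoptions(precision=1,suppress=True)
a=load("top0");b=load("scene0")
T=lambda x,y:(305+x/8-.44,170+y/8-.44)
S=lambda x,y:(192+(x-400)/8-.44,216+y/8-.44)
U=lambda x,y:(150+x/4.651-.4,165+(y-296)/4.656-.4)
V=lambda x,y:(350+(x-400)/4-.4,185+(y-296)/4.027-.4)
P=print
for q in [(130,155),(168,208),(232,97),(270,145),(271,112)]: P("knob z44",q,atz(a,T(*q),44))
ax=atz(a,T(203,151),44);P("axis",ax)
d=atz(a,T(203,151),44)-atz(a,T(149,182),44);P("yaw",[np.degrees(np.arctan2(d[1],d[0]))])
for q in [(495,130),(640,48),(530,140),(682,92)]: P("knob scene z44",q,atz(b,S(*q),44))
P("dial",atz(a,U(260,433),64));P("tab",atz(a,U(272,367),64))
P("tip",atz(a,U(262,430),88),"cap",atz(a,U(51,436),94))
P("unit corners",atz(a,U(357,302),60),atz(a,U(362,566),60))
P("scene dial",atz(b,V(507,422),64),"tab",atz(b,V(502,473),64),"tip",atz(b,V(512,384),88))
P("cap",atz(b,V(735,375),94), "unit front L,",atz(b,V(414,535),60))
P("tri tip",*tri(a,U(262,430),b,V(512,384)))
E
```

```text
knob z44 (130, 155) [ 587.8 -206.    44. ]
knob z44 (168, 208) [ 570.2 -217.5   44. ]
knob z44 (232, 97) [ 605.9 -239.7   44. ]
knob z44 (270, 145) [ 589.9 -251.4   44. ]
knob z44 (271, 112) [ 600.7 -252.2   44. ]
axis [ 588.5 -229.6   44. ]
yaw [np.float64(-61.59864732991477)]
knob scene z44 (495, 130) [ 603.3 -251.6   44. ]
knob scene z44 (640, 48) [ 573.  -218.5   44. ]
knob scene z44 (530, 140) [ 607.  -242.6   44. ]
knob scene z44 (682, 92) [ 589.6 -206.7   44. ]
dial [579.9  89.7  64. ]
tab [616.5  83.   64. ]
tip [577.7  83.5  88. ] cap [577.  196.9  94. ]
unit corners [652.4  36.1  60. ] [505.7  34.7  60. ]
scene dial [581.1  88.5  64. ] tab [618.4  81.1  64. ] tip [581.   88.5  88. ]
cap [582.3 196.2  94. ] unit front L, [656.5  35.3  60. ]
tri tip [578.3  86.6  85.3] 5.0026217208359665
```

Request:
step_arm(
  motion=[
    {"claw":85,"delta_pos":[28,-28,0],"turn":0},
    {"claw":85,"delta_pos":[28,-28,0],"turn":0},
    {"claw":85,"delta_pos":[28,-28,0],"turn":0},
    {"claw":85,"delta_pos":[28,-28,0],"turn":0},
    {"claw":85,"delta_pos":[28,-28,0],"turn":0},
    {"claw":85,"delta_pos":[28,-28,0],"turn":0},
    {"claw":85,"delta_pos":[28,-28,0],"turn":0},
    {"claw":85,"delta_pos":[28,-28,0],"turn":0},
  ],
  force=50,
)

```text
clock: 0.77
eef_pos: [348.0, -298.1, 239.2]
tcp_rot: [-3.141, 0.0, 0.349]
contact_force: [0.2, -0.2, -1.0]
opening: 0.995
grasp_force: 0.0
```

Request:
step_arm(
  motion=[
    {"claw":85,"delta_pos":[28,-28,0],"turn":0},
    {"claw":85,"delta_pos":[28,-28,0],"turn":0},
    {"claw":85,"delta_pos":[28,-28,0],"turn":0},
    {"claw":85,"delta_pos":[28,-28,0],"turn":0},
    {"claw":85,"delta_pos":[28,-28,0],"turn":0},
    {"claw":85,"delta_pos":[28,-28,0],"turn":0},
    {"claw":85,"delta_pos":[28,-28,0],"turn":0},
    {"claw":85,"delta_pos":[28,-28,0],"turn":0},
  ],
)

```text
clock: 1.43
eef_pos: [481.8, -10.7, 239.2]
tcp_rot: [3.142, 0.0, 0.35]
contact_force: [0.4, -0.2, 0.3]
opening: 0.996
grasp_force: 0.0
```

Request:
step_arm(
  motion=[
    {"claw":85,"delta_pos":[28,-28,0],"turn":0},
    {"claw":85,"delta_pos":[28,-28,0],"turn":0},
    {"claw":85,"delta_pos":[28,-28,0],"turn":0},
    {"claw":85,"delta_pos":[28,-28,0],"turn":0},
    {"claw":85,"delta_pos":[28,-28,10],"turn":0},
    {"claw":85,"delta_pos":[25,-25,20],"turn":0},
    {"claw":85,"delta_pos":[0,0,20],"turn":0},
    {"claw":85,"delta_pos":[0,0,0],"turn":0},
  ],
)

```text
clock: 2.1
eef_pos: [577.9, 199.8, 184.9]
tcp_rot: [-3.141, 0.007, 0.352]
contact_force: [-1.1, -1.2, -1.0]
opening: 0.995
grasp_force: 0.0
```

Request:
step_arm(
  motion=[
    {"claw":85,"delta_pos":[1,0,25],"turn":0},
    {"claw":85,"delta_pos":[0,0,30],"turn":0},
    {"claw":85,"delta_pos":[0,0,30],"turn":0},
    {"claw":60,"delta_pos":[0,0,20],"turn":0},
    {"claw":60,"delta_pos":[0,0,4],"turn":0},
    {"claw":60,"delta_pos":[0,0,0],"turn":0},
  ],
)

```text
clock: 2.6
eef_pos: [579.9, 198.1, 79.7]
tcp_rot: [3.142, 0.003, 0.349]
contact_force: [-0.3, -0.8, 0.1]
opening: 0.702
grasp_force: 0.0
```

```bash
python3 - <<'E'
from h import *
f=snap("scene","s1");save(f,"s1.png",(330,130,480,250),5);s=sense();print(s["eef_pos"],s["opening"])
E
```

```text
[581.02563338 198.56255869  81.07313257] 0.7056457153737742
```

View pics/s1.png

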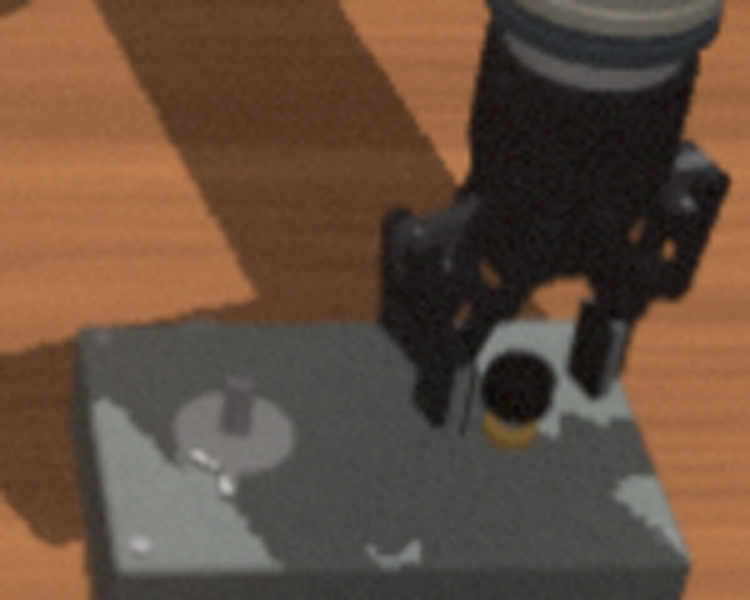

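The cap at (518,385) sits centred between the fingers, which are at about (465,400) and (578,370). I'll lower slightly and close.

Request:
step_arm(
  motion=[
    {"claw":40,"delta_pos":[0,0,4],"turn":0},
    {"claw":24,"delta_pos":[0,0,0],"turn":0},
    {"claw":24,"delta_pos":[0,0,0],"turn":0},
    {"claw":24,"delta_pos":[0,0,0],"turn":0},
    {"claw":20,"delta_pos":[0,0,0],"turn":0},
    {"claw":20,"delta_pos":[0,0,0],"turn":0},
    {"claw":20,"delta_pos":[0,0,0],"turn":0},
    {"claw":20,"delta_pos":[0,0,0],"turn":0},
  ],
  force=40,
)

```text
clock: 3.32
eef_pos: [581.2, 200.6, 78.0]
tcp_rot: [-3.14, -0.002, 0.35]
contact_force: [-4.5, 7.0, 6.7]
opening: 0.303
grasp_force: 39.0
```

Request:
step_arm(
  motion=[
    {"claw":20,"delta_pos":[0.5,-1.5,-2],"turn":0},
    {"claw":20,"delta_pos":[0,0,-6],"turn":0},
    {"claw":20,"delta_pos":[0,0,-8],"turn":0},
    {"claw":20,"delta_pos":[0,0,-8],"turn":0},
    {"claw":20,"delta_pos":[0,0,-8],"turn":0},
    {"claw":20,"delta_pos":[0,0,-6],"turn":0},
    {"claw":20,"delta_pos":[0,0,-4],"turn":0},
    {"claw":20,"delta_pos":[0,0,0],"turn":0},
  ],
  force=40,
)

```text
clock: 3.98
eef_pos: [581.1, 200.8, 119.2]
tcp_rot: [3.142, -0.001, 0.35]
contact_force: [2.9, 0.1, -6.8]
opening: 0.309
grasp_force: 39.7
```

```bash
python3 - <<'E'
from h import *
f=snap("scene","s2");save(f,"s2.png",(400,150,480,220),8);s=sense();print(s["eef_pos"],s["contact_force"],s["opening"])
b=load("s2")
for z in (60,66,114,134):print(z,(proj(b,[581,201,z])[0]-[400,150])*8)
E
```

```text
[581.07070549 200.73734923 118.67210092] [ 2.07087786  0.53392695 -6.91482318] 0.31105568349735896
60 [261.81763106 536.50594834]
66 [265.88134774 518.04384853]
114 [299.3275033 365.5806907]
134 [313.77136527 299.4535633 ]
```

View pics/s2.png

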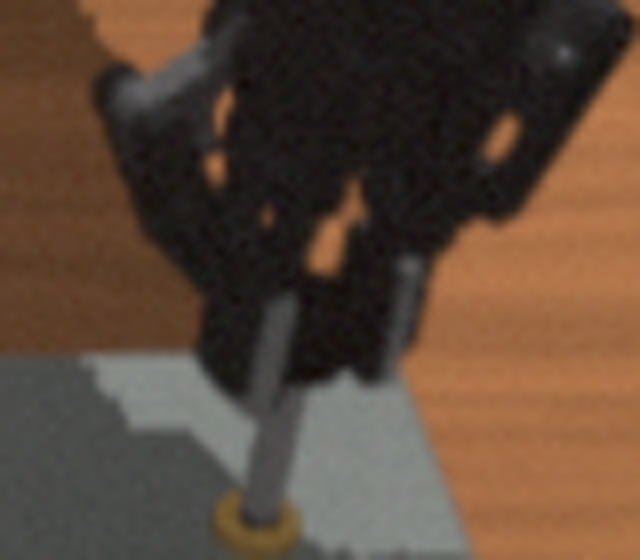

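The dark ring is at the bushing rim at (263,515), and the lift from the start is 40.7 mm. I'll hold for over 1 s, then lower and open.

Request:
step_arm(
  motion=[
    {"claw":20,"delta_pos":[0,0,0],"turn":0},
    {"claw":20,"delta_pos":[0,0,0],"turn":0},
    {"claw":20,"delta_pos":[0,0,0],"turn":0},
    {"claw":20,"delta_pos":[0,0,0],"turn":0},
    {"claw":20,"delta_pos":[0,0,0],"turn":0},
    {"claw":20,"delta_pos":[0,0,0],"turn":0},
    {"claw":20,"delta_pos":[0,0,0],"turn":0},
    {"claw":20,"delta_pos":[0,0,0],"turn":0},
  ],
)

```text
clock: 4.7
eef_pos: [581.0, 200.7, 118.3]
tcp_rot: [3.142, -0.0, 0.35]
contact_force: [3.9, 0.0, -7.0]
opening: 0.306
grasp_force: 39.7
```

Request:
step_arm(
  motion=[
    {"claw":20,"delta_pos":[0,0,0],"turn":0},
    {"claw":20,"delta_pos":[0,0,0],"turn":0},
    {"claw":20,"delta_pos":[0,0,0],"turn":0},
    {"claw":20,"delta_pos":[0,0,0],"turn":0},
    {"claw":20,"delta_pos":[0,0,0],"turn":0},
    {"claw":20,"delta_pos":[0,0,6],"turn":0},
    {"claw":20,"delta_pos":[0,0,8],"turn":0},
    {"claw":20,"delta_pos":[0,0,8],"turn":0},
  ],
)

```text
clock: 5.37
eef_pos: [581.0, 200.7, 95.7]
tcp_rot: [3.142, -0.001, 0.35]
contact_force: [3.7, 0.2, -4.0]
opening: 0.299
grasp_force: 39.9
```

Request:
step_arm(
  motion=[
    {"claw":20,"delta_pos":[0,0,8],"turn":0},
    {"claw":20,"delta_pos":[0,0,6],"turn":0},
    {"claw":20,"delta_pos":[0,0,4],"turn":0},
    {"claw":20,"delta_pos":[0,0,0],"turn":0},
    {"claw":30,"delta_pos":[0,0,0],"turn":0},
    {"claw":60,"delta_pos":[0,0,0],"turn":0},
    {"claw":60,"delta_pos":[0,0,0],"turn":0},
    {"claw":60,"delta_pos":[0,0,0],"turn":0},
  ],
)

```text
clock: 6.03
eef_pos: [580.4, 200.7, 78.1]
tcp_rot: [-3.141, 0.001, 0.35]
contact_force: [-0.8, -0.2, -0.4]
opening: 0.704
grasp_force: 0.0
```

Request:
step_arm(
  motion=[
    {"claw":60,"delta_pos":[0,0,-25],"turn":0},
    {"claw":60,"delta_pos":[0,0,-40],"turn":0},
    {"claw":60,"delta_pos":[-8,24,-20],"turn":0},
    {"claw":60,"delta_pos":[-12,35,0],"turn":0},
    {"claw":60,"delta_pos":[-12,35,0],"turn":0},
    {"claw":60,"delta_pos":[-12,35,0],"turn":0},
    {"claw":60,"delta_pos":[-12,35,0],"turn":0},
    {"claw":60,"delta_pos":[-12,35,0],"turn":0},
  ],
)

```text
clock: 6.7
eef_pos: [584.7, -11.1, 163.5]
tcp_rot: [-3.141, 0.0, 0.35]
contact_force: [0.2, -0.5, 0.3]
opening: 0.704
grasp_force: 0.0
```

Request:
step_arm(
  motion=[
    {"claw":60,"delta_pos":[-12,35,0],"turn":0},
    {"claw":60,"delta_pos":[-12,35,0],"turn":0},
    {"claw":60,"delta_pos":[-12,35,0],"turn":0},
    {"claw":60,"delta_pos":[-12,35,0],"turn":0},
    {"claw":60,"delta_pos":[-12,35,0],"turn":0},
    {"claw":60,"delta_pos":[-12,33,0],"turn":0},
    {"claw":60,"delta_pos":[0,0,0],"turn":0.11},
    {"claw":60,"delta_pos":[0,0,0],"turn":0.11},
  ],
)

```text
clock: 7.37
eef_pos: [588.3, -231.8, 163.1]
tcp_rot: [-3.141, 0.0, 0.122]
contact_force: [-1.0, 0.5, 0.6]
opening: 0.704
grasp_force: 0.0
```

Request:
step_arm(
  motion=[
    {"claw":60,"delta_pos":[0,0,0],"turn":0.12},
    {"claw":60,"delta_pos":[0,0,0],"turn":0.12},
    {"claw":60,"delta_pos":[0,0,0],"turn":0.12},
    {"claw":60,"delta_pos":[0,0,0],"turn":0.12},
    {"claw":60,"delta_pos":[0,0,0],"turn":0.12},
    {"claw":60,"delta_pos":[0,0,0],"turn":0.12},
    {"claw":60,"delta_pos":[0,0,0],"turn":0.12},
    {"claw":60,"delta_pos":[0,0,0],"turn":0.12},
  ],
)

```text
clock: 8.03
eef_pos: [588.6, -229.4, 163.2]
tcp_rot: [3.141, 0.001, -0.836]
contact_force: [0.3, 0.1, 0.1]
opening: 0.703
grasp_force: 0.0
```

Request:
step_arm(
  motion=[
    {"claw":60,"delta_pos":[0,0,0],"turn":0.12},
    {"claw":60,"delta_pos":[0,0,0],"turn":0.12},
    {"claw":60,"delta_pos":[0,0,0],"turn":0},
    {"claw":60,"delta_pos":[0,0,0],"turn":0},
  ],
)

```text
clock: 8.37
eef_pos: [588.7, -229.5, 163.2]
tcp_rot: [3.141, 0.0, -1.066]
contact_force: [0.6, 0.2, 0.4]
opening: 0.706
grasp_force: 0.0
```

Request:
step_arm(
  motion=[
    {"claw":60,"delta_pos":[0,0,30],"turn":0},
    {"claw":60,"delta_pos":[0,0,40],"turn":0},
    {"claw":60,"delta_pos":[0,0,40],"turn":0},
    {"claw":60,"delta_pos":[0,0,20],"turn":0},
    {"claw":60,"delta_pos":[0,0,11],"turn":0},
    {"claw":60,"delta_pos":[0,0,0],"turn":0},
  ],
)

```text
clock: 8.87
eef_pos: [587.2, -229.0, 19.8]
tcp_rot: [3.139, 0.003, -1.067]
contact_force: [-0.4, 0.4, 0.3]
opening: 0.701
grasp_force: 0.0
```

Request:
step_arm(
  motion=[
    {"claw":40,"delta_pos":[0,0,0],"turn":0},
    {"claw":28,"delta_pos":[0,0,0],"turn":0},
    {"claw":22,"delta_pos":[0,0,0],"turn":0},
    {"claw":18,"delta_pos":[0,0,0],"turn":0},
    {"claw":14,"delta_pos":[0,0,0],"turn":0},
    {"claw":12,"delta_pos":[0,0,0],"turn":0},
    {"claw":12,"delta_pos":[0,0,0],"turn":0},
    {"claw":12,"delta_pos":[0,0,0],"turn":0},
  ],
  force=60,
)

```text
clock: 9.53
eef_pos: [590.2, -230.1, 24.4]
tcp_rot: [-3.139, -0.003, -1.07]
contact_force: [0.4, -0.6, 6.0]
opening: 0.219
grasp_force: 58.6
```

```bash
python3 - <<'E'
from h import *
s=sense();print(s["eef_pos"],s["tcp_rot"],s["contact_force"],s["wrist_torque"],s["opening"],s["grasp_force"])
E
```

```text
[ 590.1973397  -230.14954305   24.36448767] [-3.13948672e+00 -2.58260962e-03 -1.06980348e+00] [ 0.37587443 -0.58894583  5.96995166] [ 0.06522715  0.133513   -0.01804475] 0.21879362242226938 58.57093334197998
```

Request:
step_arm(
  motion=[
    {"claw":12,"delta_pos":[0,0,-10],"turn":0},
    {"claw":12,"delta_pos":[0,0,-25],"turn":0},
    {"claw":12,"delta_pos":[0,0,-35],"turn":0},
    {"claw":12,"delta_pos":[0,0,-35],"turn":0},
    {"claw":12,"delta_pos":[0,0,-25],"turn":0},
    {"claw":12,"delta_pos":[-15,-8,0],"turn":0},
    {"claw":12,"delta_pos":[-30,-15,0],"turn":0},
    {"claw":12,"delta_pos":[-30,-15,0],"turn":0},
  ],
)

```text
clock: 10.2
eef_pos: [586.6, -145.6, 154.4]
tcp_rot: [-3.139, -0.002, -1.072]
contact_force: [0.9, 1.0, -0.4]
opening: 0.225
grasp_force: 58.7
```

Request:
step_arm(
  motion=[
    {"claw":12,"delta_pos":[-32,-16,0],"turn":0},
    {"claw":12,"delta_pos":[-32,-16,0],"turn":0},
    {"claw":12,"delta_pos":[-32,-16,0],"turn":0},
    {"claw":12,"delta_pos":[-32,-17,0],"turn":0},
    {"claw":12,"delta_pos":[-32,-17,0],"turn":0},
    {"claw":12,"delta_pos":[-30,-15,0],"turn":0},
    {"claw":12,"delta_pos":[-20,-10,0],"turn":0},
    {"claw":12,"delta_pos":[0,0,0],"turn":-0.08},
  ],
)

```text
clock: 10.87
eef_pos: [579.2, 94.2, 153.7]
tcp_rot: [-3.139, 0.0, -0.988]
contact_force: [0.5, -0.1, -0.1]
opening: 0.225
grasp_force: 58.7
```

Request:
step_arm(
  motion=[
    {"claw":12,"delta_pos":[0,0,0],"turn":-0.11},
    {"claw":12,"delta_pos":[0,0,0],"turn":-0.12},
    {"claw":12,"delta_pos":[0,0,0],"turn":-0.12},
    {"claw":12,"delta_pos":[0,0,0],"turn":-0.12},
    {"claw":12,"delta_pos":[0,0,0],"turn":-0.12},
    {"claw":12,"delta_pos":[0,0,0],"turn":-0.12},
    {"claw":12,"delta_pos":[0,0,0],"turn":-0.09},
    {"claw":12,"delta_pos":[0,0,0],"turn":0},
  ],
)

```text
clock: 11.53
eef_pos: [579.4, 90.0, 153.5]
tcp_rot: [-3.141, -0.001, -0.186]
contact_force: [0.1, 0.6, -0.5]
opening: 0.221
grasp_force: 58.7
```

```bash
python3 - <<'E'
from h import *
f=snap("scene","s3");g=snap("top","t3");s=sense();print(s["eef_pos"],s["tcp_rot"],s["contact_force"],s["opening"])
x,y=proj(f,[581,90,110])[0].astype(int);print(x,y)
x0,y0=x-50,y-35;print("scene box",x0,y0);save(f,"s3.png",(x0,y0,x0+100,y0+75),8)
E
```

```text
[579.3986501   90.04264696 153.16294158] [-3.14125437e+00 -8.94639649e-04 -1.93336856e-01] [-0.03594589 -0.78851141 -0.67256454] 0.22664210978346178
379 197
scene box 329 162
```

View pics/s3.png

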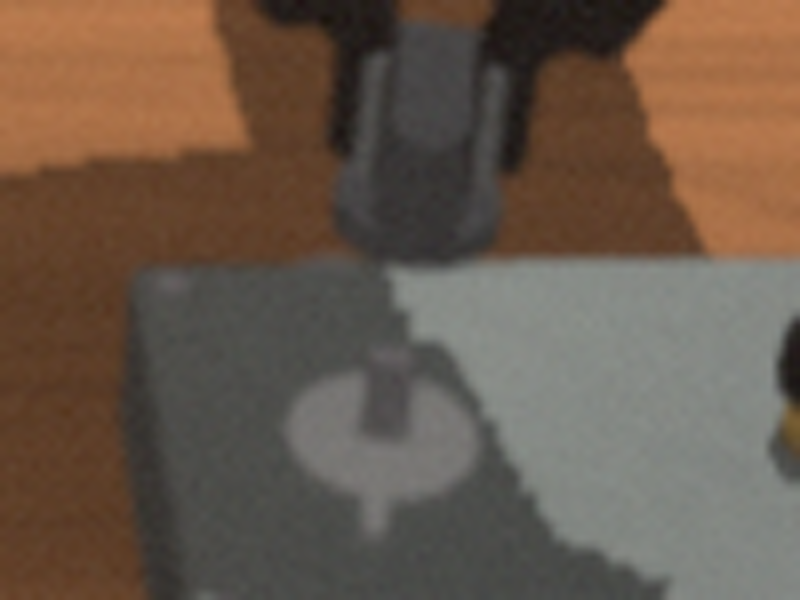

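The scene crop shows the knob's skirt spanning x 337–502 with its bottom at y≈262. The dial spans x 285–482 and y 367–503, the tab end is at (373,540), and the stem tip is around (391,354). I'll fit both circles in this view to get their relative offset.

```bash
python3 - <<'E'
from h import *
from scipy.optimize import least_squares
f=load("s3");np.set_printoptions(precision=2,suppress=True)
px=lambda X:((proj(f,X)-[329,162]+.44)*8)
th=np.linspace(0,2*np.pi,400)
circ=lambda x,y,z,r:px(np.c_[x+r*np.cos(th),y+r*np.sin(th),0*th+z])
def ext(*a):
    c=circ(*a);return np.r_[c[:,0].min(),c[:,0].max(),c[:,1].min(),c[:,1].max()]
d=least_squares(lambda p:ext(p[0],p[1],64,24)-[285,482,367,503],[581,90]);print("dial",d.x,d.fun)
def kn(p):
    lo=ext(p[0],p[1],129,20);up=ext(p[0],p[1],137,20)
    return np.r_[lo[3]-262,min(lo[0],up[0])-336,max(lo[1],up[1])-502]
k=least_squares(kn,[581,90]);print("knob",k.x,k.fun)
D=d.x;print("tip px",px([[*D,88]]),"stem base",px([[*D,64]]))
for y in(-.1,-.15,-.19,-.23,-.27):print(y,px([[D[0]+37*np.cos(y),D[1]+37*np.sin(y),64]]),"nose bottom/top",px([[k.x[0]+29*np.cos(y),k.x[1]+29*np.sin(y),z] for z in(137,173)]))
# top view: tab direction
g=load("top0");pt=proj(g,[[*D,64],[D[0]+37*np.cos(-.19),D[1]+37*np.sin(-.19),64]]);print((pt-[150,165]+.4)*4.65+[0,296])
E
```

```text
dial [580.93  88.77] [ 0.44 -0.44  4.74 -4.4 ]
knob [574.82  90.93] [-0.18 -3.6   3.58]
tip px [[393.49 358.93]] stem base [[383.34 434.08]]
-0.1 [[388.59 534.07]] nose bottom/top [[425.64 258.48]
 [442.79 133.72]]
-0.15 [[380.83 533.47]] nose bottom/top [[419.35 258.02]
 [436.34 133.27]]
-0.19 [[374.63 532.81]] nose bottom/top [[414.31 257.52]
 [431.19 132.77]]
-0.23 [[368.44 531.99]] nose bottom/top [[409.29 256.9 ]
 [426.05 132.15]]
-0.27 [[362.28 531.  ]] nose bottom/top [[404.28 256.15]
 [420.93 131.42]]
[[261.6  431.01]
 [274.03 365.5 ]]
```

```bash
python3 - <<'E'
from h import *
f=load("s3");im=f["img"][155:200,362:398,::-1];s=11
yaw=-.192;R=np.array([[np.cos(yaw),-np.sin(yaw)],[np.sin(yaw),np.cos(yaw)]])
big=cv2.resize(im,None,fx=s,fy=s,interpolation=cv2.INTER_CUBIC);big=cv2.convertScaleAbs(big,alpha=2.0,beta=-30)
out=[big]
th=np.linspace(0,2*np.pi,60)
for off in(-2,):
  b=big.copy()
  c=np.array([579.4,90.04])+R@[off,0]
  def L(P,z,col):
    P=np.array(P)@R.T+c;p=(proj(f,np.c_[P,np.full(len(P),z)])-[362,155]+.5)*s
    cv2.polylines(b,[p.astype(np.int32)],True,col,1)
  L(np.c_[20*np.cos(th),20*np.sin(th)],128.8,(0,255,0));L(np.c_[20*np.cos(th),20*np.sin(th)],136.8,(0,255,255))
  bar=[(-20,-10),(20,-10),(29,0),(20,10),(-20,10)]
  L(bar,172.8,(0,0,255));L(bar,136.8,(255,0,255));out.append(b)
o=np.hstack(out);print(o.shape);cv2.imwrite("pics/ov.png",o)
E
```

```text
(495, 792, 3)
```

View pics/ov.png

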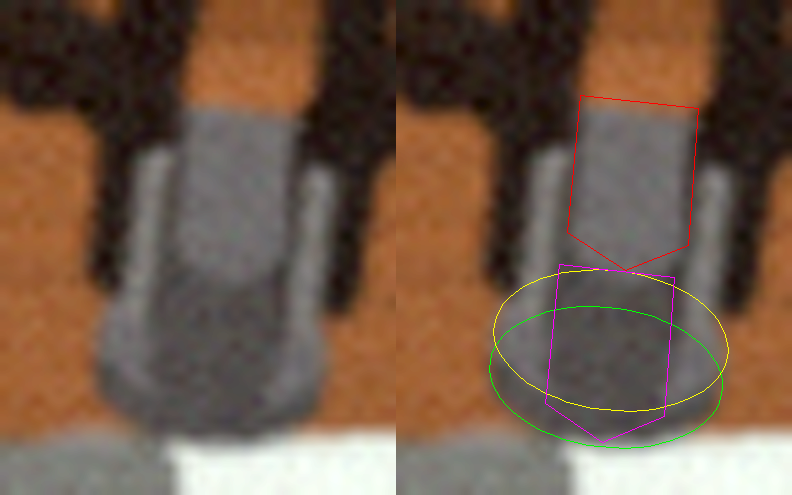

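The overlay fits the knob axis at about (577.4, 90.4), 2 mm behind the TCP, against a stem at about (581, 89.8). I'll shift +3.5 mm along tool x, lower to just above the stem tip and check again.

Request:
step_arm(
  motion=[
    {"claw":12,"delta_pos":[3.5,0,5],"turn":0},
    {"claw":12,"delta_pos":[0,0,12],"turn":0},
    {"claw":12,"delta_pos":[0,0,12],"turn":0},
    {"claw":12,"delta_pos":[0,0,7],"turn":0},
    {"claw":12,"delta_pos":[0,0,0],"turn":0},
    {"claw":12,"delta_pos":[0,0,0],"turn":0},
  ],
)

```text
clock: 12.13
eef_pos: [582.0, 89.3, 115.1]
tcp_rot: [3.141, 0.002, -0.19]
contact_force: [-0.3, 0.4, 0.3]
opening: 0.222
grasp_force: 58.7
```

```bash
python3 - <<'E'
from h import *
f=snap("scene","s4");s=sense();T=s["eef_pos"];yaw=s["tcp_rot"][2];print(T,s["tcp_rot"],s["contact_force"])
np.set_printoptions(precision=1,suppress=True)
im=f["img"][172:232,355:403,::-1];k=10
b=cv2.convertScaleAbs(cv2.resize(im,None,fx=k,fy=k,interpolation=cv2.INTER_CUBIC),alpha=2.0,beta=-30)
cv2.imwrite("pics/s4.png",b)
R=np.array([[np.cos(yaw),-np.sin(yaw)],[np.sin(yaw),np.cos(yaw)]]);c=T[:2]+R@[-2,0];z=T[2]-24.4
th=np.linspace(0,2*np.pi,400)
px=lambda X:(proj(f,X)-[355,172]+.5)*k
C=lambda c,z,r:px(np.c_[c[0]+r*np.cos(th),c[1]+r*np.sin(th),0*th+z])
e=lambda p:np.r_[p[:,0].min(),p[:,0].max(),p[:,1].min(),p[:,1].max()]
print("axis",c,z);print("skirt lo",e(C(c,z,20)),"hi",e(C(c,z+8,20)))
for S in([581,89.8],[581,88.8]):
  print("dial",e(C(S,64,24)),"stem z64,86",e(C(S,64,6)),e(C(S,86,6)))
E
```

```text
[582.52418046  89.31840302 115.81352037] [ 3.14125278e+00  8.55117652e-04 -1.90393263e-01] [-0.04118809  1.02300161 -0.42895375]
axis [580.6  89.7] 91.41352037170441
skirt lo [135.1 342.7 269.9 400.9] hi [139.  347.6 238.  368.8]
dial [102.6 347.8 365.5 524.1] stem z64,86 [194.4 255.7 423.7 463.3] [205.7 267.8 337.8 377.2]
dial [ 97.6 342.7 365.5 524.1] stem z64,86 [189.3 250.6 423.7 463.3] [200.5 262.6 337.8 377.2]
```

View pics/s4.png

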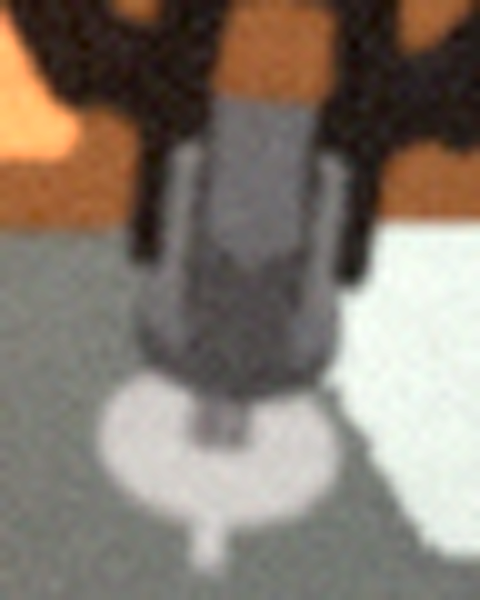

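Dial spans (97–343) and skirt (137–338), so the lateral alignment is within about 0.3 mm. The dial looks about 0.7 mm nearer the base in x. I'll shift slightly and descend gently by feel.

Request:
step_arm(
  motion=[
    {"claw":12,"delta_pos":[-0.7,0,2],"turn":0},
    {"claw":12,"delta_pos":[0,0,2],"turn":0},
    {"claw":12,"delta_pos":[0,0,2],"turn":0},
    {"claw":12,"delta_pos":[0,0,2],"turn":0},
    {"claw":12,"delta_pos":[0,0,0],"turn":0},
    {"claw":12,"delta_pos":[0,0,0],"turn":0},
  ],
)

```text
clock: 12.68
eef_pos: [582.0, 89.5, 108.2]
tcp_rot: [3.142, 0.0, -0.19]
contact_force: [-0.7, 0.4, -0.6]
opening: 0.221
grasp_force: 58.7
```

No force with the bottom 4 mm below the tip, so the bore is on the stem. Continuing down.

Request:
step_arm(
  motion=[
    {"claw":12,"delta_pos":[0,0,2],"turn":0},
    {"claw":12,"delta_pos":[0,0,2],"turn":0},
    {"claw":12,"delta_pos":[0,0,2],"turn":0},
    {"claw":12,"delta_pos":[0,0,2],"turn":0},
    {"claw":12,"delta_pos":[0,0,0],"turn":0},
    {"claw":12,"delta_pos":[0,0,0],"turn":0},
  ],
  force=80,
)

```text
clock: 13.18
eef_pos: [581.9, 89.5, 100.1]
tcp_rot: [3.142, 0.0, -0.19]
contact_force: [-0.0, 0.1, -0.7]
opening: 0.227
grasp_force: 82.4
```

Request:
step_arm(
  motion=[
    {"claw":12,"delta_pos":[0,0,2],"turn":0},
    {"claw":12,"delta_pos":[0,0,2],"turn":0},
    {"claw":12,"delta_pos":[0,0,2],"turn":0},
    {"claw":12,"delta_pos":[0,0,0],"turn":0},
    {"claw":12,"delta_pos":[0,0,0],"turn":0},
    {"claw":12,"delta_pos":[0,0,0],"turn":0},
  ],
)

```text
clock: 13.68
eef_pos: [582.1, 89.4, 94.5]
tcp_rot: [3.142, -0.0, -0.19]
contact_force: [-2.5, -1.2, 5.0]
opening: 0.216
grasp_force: 83.2
```

Request:
step_arm(
  motion=[
    {"claw":12,"delta_pos":[0,0,2],"turn":0},
    {"claw":12,"delta_pos":[0,0,2],"turn":0},
    {"claw":12,"delta_pos":[0,0,2],"turn":0},
    {"claw":12,"delta_pos":[0,0,0],"turn":0},
    {"claw":12,"delta_pos":[0,0,0],"turn":0},
    {"claw":12,"delta_pos":[0,0,0],"turn":0},
  ],
)

```text
clock: 14.18
eef_pos: [582.2, 89.5, 89.9]
tcp_rot: [-3.142, -0.001, -0.19]
contact_force: [-7.1, -1.7, 19.5]
opening: 0.218
grasp_force: 85.7
```

Request:
step_arm(
  motion=[
    {"claw":12,"delta_pos":[-0.5,0,1],"turn":0},
    {"claw":12,"delta_pos":[0,0,0.5],"turn":0},
    {"claw":12,"delta_pos":[0,0,0],"turn":0},
    {"claw":12,"delta_pos":[0,0,0],"turn":0},
    {"claw":12,"delta_pos":[0,0,0],"turn":0},
    {"claw":12,"delta_pos":[0,0,0],"turn":0},
  ],
)

```text
clock: 14.68
eef_pos: [582.3, 89.5, 89.7]
tcp_rot: [-3.141, -0.002, -0.19]
contact_force: [-9.5, -3.2, 31.4]
opening: 0.217
grasp_force: 87.3
```

```bash
python3 - <<'E'
from h import *
f=snap("scene","s5");s=sense();print(s["eef_pos"],s["contact_force"],s["wrist_torque"],s["grasp_force"])
im=f["img"][172:232,355:435,::-1]
cv2.imwrite("pics/s5.png",cv2.convertScaleAbs(cv2.resize(im,None,fx=9,fy=9,interpolation=cv2.INTER_CUBIC),alpha=1.8,beta=-20))
E
```

```text
[582.35725546  89.49903936  89.70830695] [-8.34423244 -3.6009056  31.64821847] [-0.56353573  1.77278423 -0.00845296] 87.3420238494873
```

View pics/s5.png

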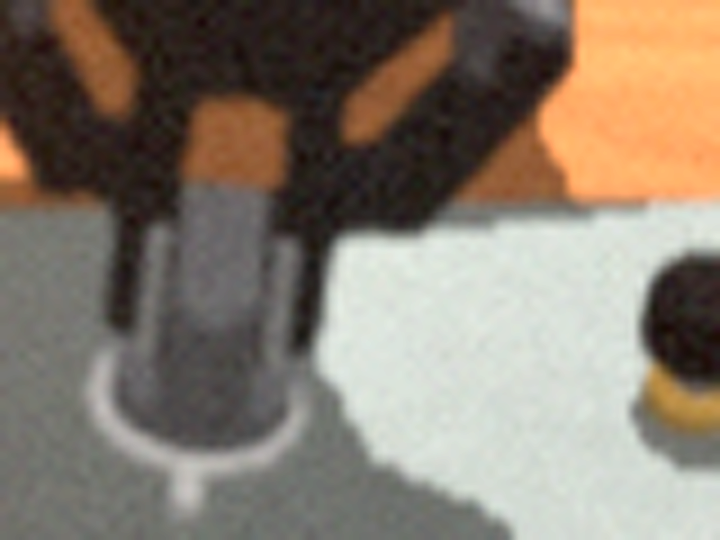

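The knob's skirt is just above the dial at (208,440), with the nose over the tab at (188,490). TCP z of 89.7 matches fully down, the push is about 32 N against the stop, and the gauge is back down. Handing in.

```bash
python3 -c "
from rig import *
print(sign_off())"
```

```text
the job is handed in; nothing more can be done
None
```

I've handed the job in: I raised the gauge 40.7 mm to its ring mark, held it there for just over 1 s and let it back down. The knob is fully home with its nose over the tab, and the arm is still holding knob and stem down on the stop with about 32 N; the bottle, jar and brush were not touched, and the clock read about 15 s of the 64 s allowed.

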